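Pack the mount kit: carton under the saddle bracket

ROBOT

A 6-joint arm with a two-finger parallel gripper is mounted at the origin on the work surface; the furniture and walls round the work are solid. World frame = base frame: x ahead of the robot, y to its left, z up, the work surface at z = 0. Lengths are in m, angles in rad, forces in N, time in s.
With the tool pointing down it reaches from about 0.425 to 0.95 m from the base axis. Payload 3.5 kg.
Tool frame: the origin (TCP) lies at the very end of the fingers, on their centre line; the grasp point (between the pads) lies robot.grip_depth behind it (robot.grip_depth is the distance from the TCP to the grasp point, in m); z points along the fingers, x is the direction in which the jaws open and shut, and the axes are right-handed (so a half turn about z gives the same grasp; the last joint's range is limited). The gripper opens to 85 mm and grips with 20 to 120 N. Pads are 22 mm wide; open, the fingers measure 114 mm over their backs; the gripper's body (76 mm by 85 mm) begins 54 mm behind the grasp point. The pads swing forward as they close: fully open they stand 13 mm farther back than shut.
Start: joints at [0.97, 0.286, 1.577, -0, 1.279, -0.15], TCP at [0.294, 0.608, 0.208] pointing down, gripper open.
Joint ranges: [-2.77, 2.77], [-0.9, 2.22], [0.21, 2.48], [-1.53, 4.67], [0.24, 2.81], [-2.84, 2.84]. Speed limits (rad/s): [2.79, 2.79, 3.14, 3.14, 3.14, 3.14].

INTERFACE

Orientations are given as a unit quaternion [w, x, y, z].
In Python, from plant import robot gives the robot as it stands.
- The arm moves only by the tool play_rows, never from a script. Its argument "rows" is a list of rows, each a list of 7 numbers: the shift along the world's x, y, z in m, then the turn, a rotation vector about the world's x, y, z in degrees, then the closure, from 0 (fully open) to 1 (shut). A call has 1 to 12 rows; each row shifts and turns the commanded pose from where the row before left it; what a row does not reach is not made up. A row lasts 1/8 s, in which the tool goes at most 62.5 mm and 10.7 degrees, less where a joint would pass 70% of its speed; a pose out of reach is approached as far as the arm can. A call is refused whole if a number of a shift passes 0.0625 or a number of a turn 10.7, either way. A call with a gripper value outside its range is refused whole. The fingers move at their own pace and stop on an object; "grip_force" is the grip in N (left out, the last holds). Time passes only in rows, so rows that do not move let the fingers close. It gives the time, the measured TCP pose, the force and the opening at its end, in the units of the state.
- robot.get_obs(): the state, without advancing time (a new reading comes with each control period).
- robot.capture(name): name is "scene" or "top" or "wrist"; returns (picture, depth): 420x560x3 uint8, blue, green, red; 420x560 float32, m along the optical axis (not along the pixel's ray), 0 where there is no reading.
- robot.camera_model(name): a dict with "intrinsics" (3x3 intrinsics, pixels), "position" and "attitude" of the camera in the world. Camera axes: x right, y up, looking along -z (the intrinsics and any distortion apply to the point x, -y, -z); pixel columns grow to the right and rows downward; lengths in m; the calibration is good to about 2 mm. A picture is of the moment at which its call begins: read the wrist's pose just before it. camera_model takes no time and is no camera call; for the wrist camera it gives the pose at the moment of the call.
- robot.sign_off(): hands the job in, once; it reports no verdict.
The state is a dict: "time_s": time; "q": joint angles; "joint_vel": joint speeds; "joint_torque": joint torques, N m; "tcp_pos": TCP position; "tcp_rot": TCP orientation; "ft_force": force on the tool from outside, world axes, zero at the start; "torque": the same for the moment, N m; "grip_width": finger opening in m.
Only numpy, scipy, OpenCV 4.12 (cv2) and the standard library are available. Lean on these libraries where they do the work, as an engineer would, in place of code of your own. Each camera call takes 0.05 s, during which the arm holds its last target. There are 200 camera calls.

TASK

Pack the engine-mount kit into the blue parts bin: both the small brown carton and the tall yellow saddle bracket must fit in it, and they only do so with the carton standing upright flat on the bin's floor and the bracket standing astride it, both its legs on the floor. Leave the low black bracket where it is; it is too low to clear the carton.

Things in the scene. Friction and masses are not known exactly. Their poses are not given: they have to be found in the camera images.
- bin: open-topped blue plastic bin fixed to the bench, outside 110 (its x) x 166 (its y, the long way) x 75 mm high, plus a rim lip and ribs that stand out up to 5 mm; walls and floor 5 mm thick, so inside it is 100 x 156 x 70 mm deep. Origin: centre of its underside, on the bench; z up.
- bin_floor (a point): centre of the bin's inner floor, 5 mm above the bench; axes as the bin's (y along its length).
- carton: small brown cardboard carton, a closed rigid box 51 (its x) x 62 (its y) x 52 mm high, 0.16 kg, standing upright on the bench. Origin: centre of its underside; z up. It may stand in the bin turned either way.
- tall_bracket: tall yellow saddle bracket, 0.4 kg: an upside-down U, 66 wide (x), 130 mm long (y), on two full-width legs 8 mm thick, one at each y end; bridge underside 60, top 68 mm above the feet; clear span below 114 mm (y), open at both x sides. A lug to grip stands on mid-bridge. Origin: centre between the feet, at their underside; z up. Half-turn symmetric.
- lug (a point): middle of the yellow bracket's lug, 86 mm above its feet. The lug is 24 mm thick (along the bracket's y; steel bush in its sides, 1 mm proud, look only), 44 mm long (along x), rounded over the top, and runs from the bridge top at 68 to 105 mm above the feet.
- low_bracket: low black steel saddle bracket, a bystander to leave alone: same plan (66 x 130 mm) and lug as the yellow one but its bridge is only 28 mm clear, 73 mm high in all. Origin: centre between the feet, at their underside; z up.

How it is judged:
By the outcome, as a careful person would: the job done as asked, in the order asked, and still so for the second after the job is handed in, with the robot touching nothing.
It also fails if it takes over 66 s, if anything falls off the work surface, if the arm or the gripper's body presses on something with over 40 N, if the wrist force passes 120 N, or if a joint passes its speed limit or range.

## Working session

There is one attempt and no reset: what is moved stays moved. The work goes in short steps, Python scripts to look and compute and a tool call to move; the robot and the scene stay as the last step left them, time stands still between calls to the robot, and variables do not carry over. Pictures are saved under pics/ and viewed, about 8 in all and at most 12, crops included, and the job is handed in when it is done.

Besides the shell and the picture viewer there is one more tool, called after "Call:" by a JSON object that holds its "method" and its "body". play_rows: Moves the arm, as the interface text tells. Its arguments: {"type":"object","properties":{"rows":{"type":"array"},"grip_force":{"type":"number"}},"required":["rows"]}

```bash
ls; mkdir -p pics; python3 - <<'E'
from plant import robot
import cv2,numpy as np
print(robot.grip_depth, robot.get_obs())
for n in("scene","top"):
    p,d=robot.capture(n);m=robot.camera_model(n);print(n,m)
    np.savez(n+".npz",p=p,d=d,K=m["intrinsics"],pos=m["position"],att=m["attitude"])
    cv2.imwrite(f"pics/{n}1.png",p)
E
```

```text
pics
0.0187 {'time_s': 0.0, 'q': array([ 9.69988190e-01,  2.87201411e-01,  1.57816161e+00, -1.57829403e-05,
        1.27859432e+00, -1.50014749e-01]), 'joint_vel': array([-4.55878437e-04,  3.19472172e-04, -5.60497727e-05,  1.17396816e-03,
       -5.02605946e-04,  7.60043750e-04]), 'joint_torque': array([ 2.25697750e-04, -4.05977261e+01, -2.92625087e+01, -1.07677627e-04,
        5.81807893e-03, -9.76171293e-06]), 'tcp_pos': array([0.2936671 , 0.6069876 , 0.20653174]), 'tcp_rot': array([ 4.78208130e-04,  8.47252526e-01,  5.31189005e-01, -1.08134966e-03]), 'ft_force': array([ 0.3407364 , -0.06561619,  0.27758214]), 'torque': array([-0.00091874,  0.00099644, -0.02922929]), 'grip_width': 0.08555450637248448}
scene {'intrinsics': array([[396.90354758,   0.        , 281.74685394],
       [  0.        , 396.90354758, 203.76595926],
       [  0.        ,   0.        ,   1.        ]]), 'position': array([-0.04609022, -0.37467095,  0.76985369]), 'attitude': array([ 0.82116001,  0.33227363, -0.16346518, -0.43424603])}
top {'intrinsics': array([[540.69433603,   0.        , 280.7258391 ],
       [  0.        , 540.69433603, 211.28347538],
       [  0.        ,   0.        ,   1.        ]]), 'position': array([ 0.20825312, -0.00935924,  1.31113337]), 'attitude': array([ 0.7462253 ,  0.0784642 , -0.07146913, -0.65717832])}
```

View pics/top1.png

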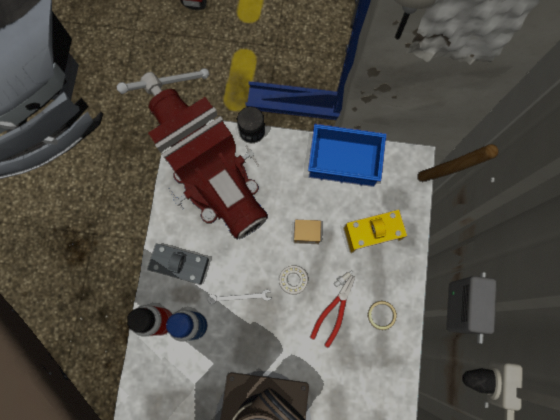

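View pics/scene1.png

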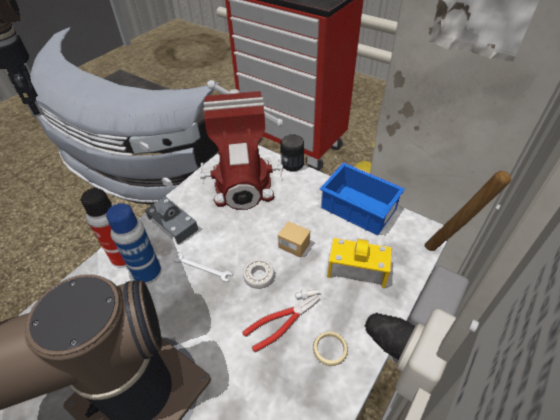

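The top view shows the bin at (346,155), carton (308,231), yellow bracket (376,230) and black bracket (178,263). A vise stands left of the bin, and a hammer handle is at (455,165). Next I measure them from depth and colour.

```bash
cat > h.py <<'E'
import numpy as np,cv2
from scipy.spatial.transform import Rotation as R
def cloud(f):
    z=np.load(f+".npz") if isinstance(f,str) else f
    d=z["d"];K=z["K"];v,u=np.indices(d.shape)
    c=np.stack([(u-K[0,2])/K[0,0]*d,-(v-K[1,2])/K[1,1]*d,-d],-1)
    return z["p"],R.from_quat(z["att"],scalar_first=True).apply(c.reshape(-1,3)).reshape(c.shape)+z["pos"],d>0
def rect(P):
    c,s,a=cv2.minAreaRect((P[:,:2]*1000).astype(np.float32));return np.round(c,1),np.round(s,1),round(a,1)
E
python3 - <<'E'
from h import *
for f,boxes in(("top",dict(bin=(300,115,395,195),carton=(285,212,330,250),yel=(338,200,415,258),blk=(140,235,215,290),vise=(145,80,275,240),hammer=(410,140,505,185))),("scene",dict(bin=(315,160,408,235),carton=(272,218,315,260),yel=(322,232,398,290)))):
    p,W,ok=cloud(f);hsv=cv2.cvtColor(p,cv2.COLOR_BGR2HSV)
    for n,(a,b,c,d) in boxes.items():
        w=W[b:d,a:c];h=hsv[b:d,a:c].astype(int);m=ok[b:d,a:c]&(w[...,2]>0.012)
        H,S=h[...,0],h[...,1]
        if n=="bin":m&=(H>100)&(H<125)&(S>120)
        if n=="carton":m&=(H>5)&(H<25)&(S>80)
        if n=="yel":m&=(H>15)&(H<35)&(S>120)
        P=w[m];z=P[:,2];print(f,n,len(P),"zpct",np.round(np.percentile(z,[1,10,50,90,99])*1000),"xy range",np.round(np.percentile(P,[1,99],axis=0)*1000)[:,:2].tolist())
        zt={"bin":(.06,.09),"carton":(.044,.06),"yel":(.060,.076)}.get(n,(.0,.5))
        print("   toprect",rect(P[(z>zt[0])&(z<zt[1])]), "meanz",P[(z>zt[0])&(z<zt[1]),2].mean())
        if n in("yel","blk"):
            Q=P[z>(.085 if n=="yel" else .055)];print("   lug",rect(Q),Q.mean(0).round(4),len(Q))
E
```

```text
top bin 1893 zpct [13. 23. 69. 76. 80.] xy range [[579.0, -206.0], [698.0, -33.0]]
   toprect (array([ 638.6, -119.2]), array([175.7, 121.9]), 89.3) meanz 0.07311499369791145
top carton 565 zpct [37. 48. 51. 54. 57.] xy range [[415.0, -77.0], [467.0, -17.0]]
   toprect (array([441.5, -47.2]), array([50.6, 61.7]), 5.5) meanz 0.051394698151371654
top yel 1521 zpct [ 27.  63.  68.  96. 106.] xy range [[412.0, -272.0], [508.0, -139.0]]
   toprect (array([ 461.7, -206.4]), array([ 66.1, 131.5]), 21.8) meanz 0.06727202727477606
   lug (array([ 461.6, -206.9]), array([44.6, 25.7]), 22.7) [ 0.4595 -0.2064  0.099 ] 216
top blk 1571 zpct [21. 32. 36. 64. 74.] xy range [[289.0, 183.0], [363.0, 312.0]]
   toprect (array([326.4, 248.8]), array([131.7,  66. ]), 81.8) meanz 0.04004270730850342
   lug (array([326.3, 247.8]), array([25.1, 44.3]), 81.5) [0.3254 0.2472 0.0672] 221
top vise 10592 zpct [ 14.  57. 166. 222. 225.] xy range [[403.0, 63.0], [731.0, 356.0]]
   toprect (array([593. , 190.2]), array([437.6, 261.9]), 20.8) meanz 0.15890362975668312
top hammer 2598 zpct [ 15.  49. 183. 277. 297.] xy range [[544.0, -411.0], [713.0, -313.0]]
   toprect (array([ 627. , -358.9]), array([193.4, 105.6]), 3.1) meanz 0.1733779574861545
scene bin 2810 zpct [13. 20. 52. 76. 78.] xy range [[581.0, -209.0], [699.0, -39.0]]
   toprect (array([ 641.6, -123.4]), array([174.9, 124.5]), 89.3) meanz 0.07221696921848246
scene carton 604 zpct [13. 20. 52. 54. 55.] xy range [[419.0, -83.0], [467.0, -23.0]]
   toprect (array([443.5, -51.8]), array([48.5, 60. ]), 4.3) meanz 0.052522752215167195
scene yel 1557 zpct [ 18.  65.  69.  95. 106.] xy range [[412.0, -280.0], [508.0, -148.0]]
   toprect (array([ 463.2, -211.2]), array([ 66.4, 128.5]), 22.4) meanz 0.0687822589854065
   lug (array([ 461.3, -210.9]), array([39.3, 25.7]), 23.6) [ 0.4554 -0.2129  0.0993] 212
```

Sizes match the specification. In mm: bin about (640,-121), yaw -0.7°. Carton about (442.5,-49.5), yaw 5°. Yellow bracket about (462,-209), yaw 22°. The two cameras differ by 4 mm in y, so I'll refine with the wrist camera. I'll rise clear of the vise (top 225 mm), then cross.

Call:
{"method": "play_rows", "body": {"rows": [[0,0,0.05,0,0,0,0],[0,0,0.05,0,0,0,0],[0,0,0.05,0,0,0,0],[0.03,-0.05,0,0,0,5,0],[0.03,-0.05,0,0,0,5,0],[0.03,-0.05,0,0,0,5,0],[0.03,-0.05,0,0,0,5,0],[0.03,-0.05,0,0,0,5,0],[0,-0.06,0,0,0,5,0],[0,-0.06,0,0,0,0,0],[0,-0.06,0,0,0,0,0]], "grip_force": 40}}

```text
time_s: 1.48
tcp_pos: [0.4436, 0.1757, 0.3574]
tcp_rot: [-0.0, 0.681, 0.732, -0.0]
ft_force: [1.0, -0.2, 0.4]
grip_width: 0.0856
```

Call:
{"method": "play_rows", "body": {"rows": [[0,-0.055,0,0,0,0,0],[0,-0.055,0,0,0,0,0],[0,-0.055,0,0,0,0,0],[0,-0.06,0,0,0,0,0],[0,0,-0.05,0,0,0,0],[0,0,-0.05,0,0,0,0],[0,0,-0.05,0,0,0,0],[0,0,0,0,0,0,0],[0,0,0,0,0,0,0]]}}

```text
time_s: 2.6
tcp_pos: [0.445, -0.0477, 0.2099]
tcp_rot: [0.001, 0.681, 0.732, 0.001]
ft_force: [0.8, -0.1, 0.6]
grip_width: 0.0855
```

```bash
cat >> h.py <<'E'
def snap(n,tag):
    from plant import robot
    m=robot.camera_model(n);p,d=robot.capture(n)
    z=dict(p=p,d=d,K=m["intrinsics"],pos=m["position"],att=m["attitude"]);np.savez(tag+".npz",**z)
    cv2.imwrite(f"pics/{tag}.png",p);return cloud(z)
E
python3 - <<'E'
from h import *
from plant import robot
o=robot.get_obs();print(o["tcp_pos"],o["tcp_rot"])
p,W,ok=snap("wrist","w1");hsv=cv2.cvtColor(p,cv2.COLOR_BGR2HSV).astype(int)
H,S=hsv[...,0],hsv[...,1];z=W[...,2]
m=ok&(H>5)&(H<25)&(S>80)&(z>.045)&(z<.06)&(abs(W[...,0]-.442)<.06)&(abs(W[...,1]+.05)<.06)
print("carton",rect(W[m]),m.sum(),W[m][:,2].mean())
E
```

```text
[ 0.44503522 -0.04772027  0.20987739] [1.15179562e-03 6.80860756e-01 7.32411799e-01 5.10005119e-04]
carton (array([442.9, -49.6]), array([49.5, 61.1]), 4.2) 2703 0.051824228466535734
```

View pics/w1.png

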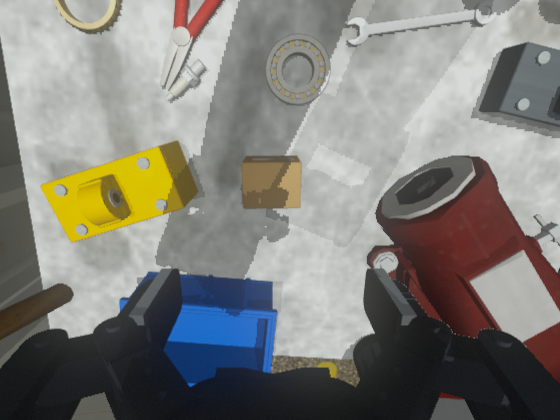

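The wrist view shows the carton at (271,182) with clear ground round it. It measures (442.9,-49.6) mm with yaw about 4.5°, in agreement with the earlier figure. Descending to grasp across its 62 mm side.

Call:
{"method": "play_rows", "body": {"rows": [[-0.002,-0.002,-0.05,0,0,0,0],[0,0,-0.05,0,0,0,0],[0,0,-0.05,0,0,0,0],[0,0,-0.03,0,0,0,0],[0,0,-0.017,0,0,0,0],[0,0,0,0,0,0,0],[0,0,0,0,0,0,1],[0,0,0,0,0,0,1],[0,0,0,0,0,0,1],[0,0,0,0,0,0,1],[0,0,0,0,0,0,1]]}}

```text
time_s: 4.03
tcp_pos: [0.4444, -0.0502, 0.0133]
tcp_rot: [0.002, 0.681, 0.732, 0.001]
ft_force: [-0.2, 0.3, 6.4]
grip_width: 0.0605
```

Call:
{"method": "play_rows", "body": {"rows": [[0,0,0.02,0,0,0,1],[0,0,0.05,0,0,0,1],[0,0,0.05,0,0,0,1],[0.03,-0.011,0.02,0,0,0,1],[0.04,-0.015,0,0,0,-1.5,1],[0.05,-0.015,0,0,0,-2,1],[0.047,-0.015,0,0,0,-1.5,1],[0.03,-0.015,0,0,0,0,1],[0,0,0,0,0,0,1],[0,0,0,0,0,0,1]]}}

```text
time_s: 5.28
tcp_pos: [0.6381, -0.12, 0.1502]
tcp_rot: [-0.001, 0.712, 0.702, -0.0]
ft_force: [0.2, 0.7, -2.3]
grip_width: 0.0607
```

```bash
python3 - <<'E'
from h import *
from plant import robot
o=robot.get_obs();print(o["tcp_pos"],o["tcp_rot"],o["ft_force"],o["grip_width"])
p,W,ok=snap("top","t2");
cv2.imwrite("pics/t2c.png",cv2.resize(p[100:270,260:440],None,fx=3,fy=3))
p,W,ok=snap("wrist","w2")
E
```

```text
[ 0.63807919 -0.11999324  0.15024966] [-9.33432682e-04  7.12214627e-01  7.01961039e-01 -3.91111584e-04] [ 0.19720148  0.65442372 -2.31874799] 0.06069910323894912
```

View pics/w2.png

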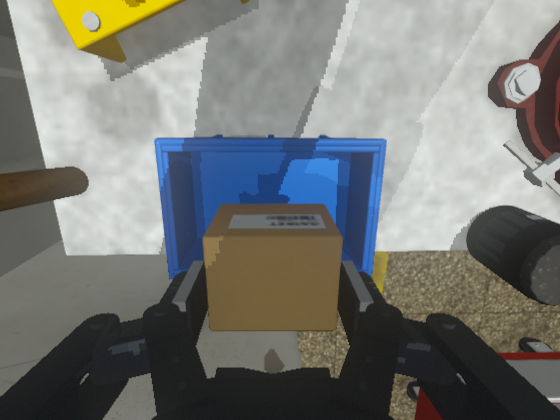

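The wrist view shows the carton held square above the bin. The bin spans columns 156–386 and the carton 205–340, so it is centred along the length. I'll check the bin's rim numerically.

```bash
python3 - <<'E'
from h import *
p,W,ok=cloud("w2");hsv=cv2.cvtColor(p,cv2.COLOR_BGR2HSV).astype(int)
H,S=hsv[...,0],hsv[...,1];z=W[...,2];X=W[...,0];Y=W[...,1]
b=ok&(H>100)&(H<125)&(S>120)
m=b&(z>.067)&(z<.082);P=W[m];print("rim",np.round(np.percentile(P,[.5,99.5],axis=0),4).tolist())
f=b&(z<.012);P=W[f];print("floor",np.round(np.percentile(P,[1,50,99],axis=0),4).tolist())
n=m&(X<.585);A=W[n];print("near edge slope deg",np.degrees(np.polyfit(A[:,1],A[:,0],1)[0]),A[:,0].min())
E
```

```text
rim [[0.5796, -0.2089, 0.0677], [0.6936, -0.0345, 0.0766]]
floor [[0.5987, -0.1998, 0.0033], [0.6272, -0.1233, 0.005], [0.6827, -0.0436, 0.0098]]
near edge slope deg 0.5347002737773768 0.5791838388434515
```

Call:
{"method": "play_rows", "body": {"rows": [[0.0025,-0.0015,-0.04,0,0,0,1],[0,0,-0.04,0,0,0,1],[0,0,-0.035,0,0,0,1],[0,0,-0.01,0,0,0,1],[0,0,0,0,0,0,1],[0,0,-0.003,0,0,0,1],[0,0,0,0,0,0,1]]}}

```text
time_s: 6.25
tcp_pos: [0.6425, -0.1223, 0.0245]
tcp_rot: [0.001, 0.712, 0.702, 0.001]
ft_force: [-0.5, 0.6, -2.8]
grip_width: 0.0609
```

Call:
{"method": "play_rows", "body": {"rows": [[-0.001,0,-0.003,0,0,0,1],[0,0,-0.002,0,0,0,1],[0,0,-0.001,0,0,0,1],[0,0,0,0,0,0,1]]}}

```text
time_s: 6.75
tcp_pos: [0.6406, -0.122, 0.0185]
tcp_rot: [-0.0, 0.712, 0.702, -0.0]
ft_force: [-2.8, 1.8, 6.4]
grip_width: 0.0608
```

Floor contact is at the expected height. Release and rise.

Call:
{"method": "play_rows", "body": {"rows": [[0,0,0,0,0,0,0],[0,0,0,0,0,0,0],[0,0,0,0,0,0,0],[0,0,0,0,0,0,0],[0,0,0.02,0,0,0,0],[0,0,0.05,0,0,0,0],[0,0,0.06,0,0,0,0],[-0.03,0,0.06,0,0,0,0],[-0.05,-0.03,0.03,0,0,7,0],[-0.05,-0.03,0,0,0,8,0],[-0.05,-0.03,0,0,0,8,0],[0,0,0,0,0,0,0]]}}

```text
time_s: 8.25
tcp_pos: [0.4628, -0.212, 0.2331]
tcp_rot: [0.001, 0.56, 0.829, -0.0]
ft_force: [-0.2, -0.2, 0.6]
grip_width: 0.0851
```

```bash
python3 - <<'E'
from h import *
from plant import robot
o=robot.get_obs();print(o["tcp_pos"],o["tcp_rot"],o["ft_force"])
for n,t in(("top","t3"),("wrist","w3")):
    p,W,ok=snap(n,t);hsv=cv2.cvtColor(p,cv2.COLOR_BGR2HSV).astype(int)
    H,S=hsv[...,0],hsv[...,1];z=W[...,2];X=W[...,0];Y=W[...,1]
    m=ok&(H>5)&(H<25)&(S>60)&(z>.045)&(z<.065)&(abs(X-.64)<.05)&(abs(Y+.121)<.07)
    if m.sum()>50:print(n,"carton",rect(W[m]),m.sum(),np.percentile(W[m][:,2],[5,50,95]))
    m=ok&(H>15)&(H<35)&(S>110)&(abs(X-.46)<.1)&(abs(Y+.21)<.1)
    for l,a,b in(("bridge",.06,.075),("lug",.085,.11)):
        k=m&(z>a)&(z<b);print(n,l,rect(W[k]) if k.sum()>20 else k.sum())
E
```

```text
[ 0.46276212 -0.21203296  0.23306831] [ 1.15880685e-03  5.59588057e-01  8.28770049e-01 -2.62730148e-04] [-0.15297167 -0.18038899  0.56933674]
top carton (array([ 637.4, -119.3]), array([61.7, 51.4]), 88.8) 520 [0.05112089 0.0561869  0.06089794]
top bridge 0
top lug 0
wrist carton (array([ 639.8, -122.1]), array([62.3, 51.5]), 89.2) 1709 [0.05133839 0.05672601 0.05787726]
wrist bridge (array([ 462.5, -209.7]), array([ 65.7, 129.4]), 21.7)
wrist lug (array([ 462.6, -209.4]), array([44.3, 25.3]), 22.8)
```

View pics/w3.png

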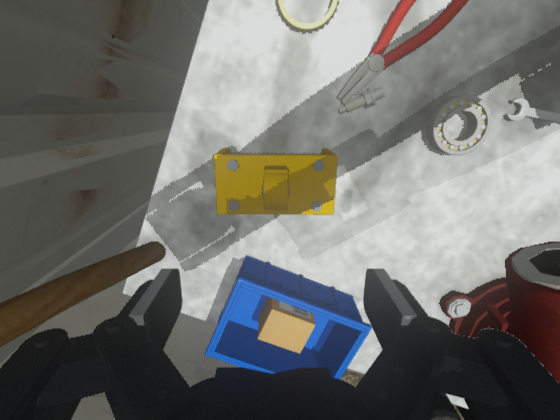

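The wrist view shows the carton upright in the bin at (287,325), top at 57 mm. The bracket at (276,187) is square to the jaws. The lug is at (462.5,-209.5) mm; descending onto it.

Call:
{"method": "play_rows", "body": {"rows": [[0,0.0025,-0.05,0,0,0,0],[0,0,-0.05,0,0,0,0],[0,0,-0.04,0,0,0,0],[0,0,-0.015,0,0,0,0],[0,0,-0.003,0,0,0,0],[0,0,0,0,0,0,0],[0,0,0,0,0,0,0]], "grip_force": 80}}

```text
time_s: 9.22
tcp_pos: [0.4662, -0.2088, 0.0753]
tcp_rot: [0.002, 0.558, 0.83, -0.0]
ft_force: [0.6, -0.2, -0.6]
grip_width: 0.0855
```

Call:
{"method": "play_rows", "body": {"rows": [[-0.003,-0.001,0,0,0,0,0],[0,0,0,0,0,0,0.5],[0,0,0,0,0,0,1],[0,0,0,0,0,0,1],[0,0,0,0,0,0,1],[0,0,0,0,0,0,1],[0,0,0,0,0,0,1],[0,0,0,0,0,0,1]]}}

```text
time_s: 10.22
tcp_pos: [0.4622, -0.2092, 0.0738]
tcp_rot: [0.0, 0.558, 0.83, 0.0]
ft_force: [-0.5, 1.2, 3.8]
grip_width: 0.0213
```

Call:
{"method": "play_rows", "body": {"rows": [[0,0,0.015,0,0,0,1],[0,0,0.03,0,0,0,1],[0,0,0.04,0,0,0,1],[0,0,0.04,0,0,0,1],[0,0,0,0,0,0,1]]}}

```text
time_s: 10.85
tcp_pos: [0.4636, -0.2102, 0.2017]
tcp_rot: [0.004, 0.558, 0.83, -0.0]
ft_force: [-0.4, 0.2, -4.6]
grip_width: 0.021
```

Call:
{"method": "play_rows", "body": {"rows": [[0.02,0.01,0,0,0,-4.5,1],[0.035,0.018,0,0,0,-4.5,1],[0.04,0.02,0,0,0,-4.5,1],[0.04,0.02,0,0,0,-4.5,1],[0.03,0.014,0,0,0,-4.5,1],[0.012,0.0065,0,0,0,0,1],[0,0,0,0,0,0,1],[0,0,0,0,0,0,1]]}}

```text
time_s: 11.85
tcp_pos: [0.6376, -0.1209, 0.1973]
tcp_rot: [-0.001, 0.709, 0.705, -0.001]
ft_force: [-0.6, -0.6, -4.5]
grip_width: 0.0213
```

```bash
python3 - <<'E'
from h import *
from plant import robot
o=robot.get_obs();print(o["tcp_pos"],o["tcp_rot"],o["ft_force"],o["grip_width"])
for n in("wrist","scene"):
    p,W,ok=snap(n,"4"+n);hsv=cv2.cvtColor(p,cv2.COLOR_BGR2HSV).astype(int)
    H,S=hsv[...,0],hsv[...,1];z=W[...,2];X=W[...,0];Y=W[...,1]
    m=ok&(H>15)&(H<35)&(S>110)&(z>.175)&(z<.205)&(abs(X-.64)<.06)&(abs(Y+.121)<.09)
    print(n,rect(W[m]),m.sum(),np.percentile(W[m][:,2],[5,50,95]))
    A=W[m];c=np.linalg.lstsq(np.c_[A[:,:2]-[.64,-.121],np.ones(len(A))],A[:,2],rcond=None)[0];print("tilt deg",np.degrees(c[:2]),c[2])
    b=ok&(H>100)&(H<125)&(S>120)&(z>.067)&(z<.082);print("rim",np.percentile(W[b],[.5,99.5],axis=0).round(4).tolist())
a=cv2.imread("pics/4wrist.png");s=cv2.imread("pics/4scene.png")[100:310,240:520]
cv2.imwrite("pics/4.png",np.hstack([cv2.resize(a,(400,300)),cv2.resize(s,(400,300))]))
E
```

```text
[ 0.63761814 -0.12094298  0.19728234] [-0.00095586  0.70915941  0.7050471  -0.00077353] [-0.58145402 -0.60945457 -4.50178464] 0.021295573177766192
wrist (array([ 638.2, -120.7]), array([130.1,  66.2]), 89.3) 15416 [0.19002335 0.19133291 0.19249873]
tilt deg [0.28982198 0.01655411] 0.19138949638953934
rim [[0.5799, -0.208, 0.0724], [0.6187, -0.0345, 0.0768]]
scene (array([ 638.6, -122.1]), array([130.7,  67.2]), 89.4) 1003 [0.18456357 0.19293007 0.19595235]
tilt deg [1.9517668  0.75430513] 0.19266486065149296
rim [[0.1619, -0.2107, 0.0671], [0.701, 0.181, 0.0817]]
```

View pics/4.png

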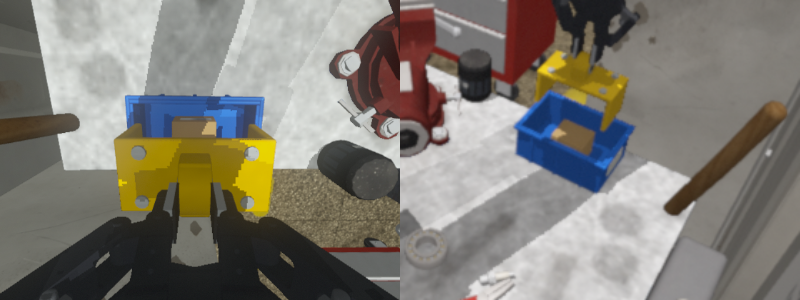

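The bracket hangs level and square over the bin, centred within about 1.5 mm, with the carton visible between its legs (left pane 195,130). Lowering.

Call:
{"method": "play_rows", "body": {"rows": [[0,-0.0005,-0.03,0,0,0,1],[0,0,-0.03,0,0,0,1],[0,0,-0.025,0,0,0,1],[0,0,-0.015,0,0,0,1],[0,0,-0.01,0,0,0,1],[0,0,0,0,0,0,1]]}}

```text
time_s: 12.7
tcp_pos: [0.6387, -0.1211, 0.0882]
tcp_rot: [-0.0, 0.709, 0.705, -0.0]
ft_force: [-0.2, -0.2, -4.6]
grip_width: 0.0213
```

Call:
{"method": "play_rows", "body": {"rows": [[0,0,-0.004,0,0,0,1],[0,0,-0.003,0,0,0,1],[0,0,-0.0015,0,0,0,1],[0,0,0,0,0,0,1]]}}

```text
time_s: 13.2
tcp_pos: [0.6389, -0.121, 0.0799]
tcp_rot: [-0.0, 0.709, 0.705, -0.0]
ft_force: [-0.2, -0.5, -6.0]
grip_width: 0.0209
```

Call:
{"method": "play_rows", "body": {"rows": [[0,0,-0.0015,0,0,0,1],[0,0,0,0,0,0,1]]}}

```text
time_s: 13.45
tcp_pos: [0.6393, -0.1211, 0.0789]
tcp_rot: [0.0, 0.709, 0.705, 0.0]
ft_force: [-0.9, 0.7, -3.0]
grip_width: 0.021
```

Call:
{"method": "play_rows", "body": {"rows": [[0,0,-0.001,0,0,0,1],[0,0,0,0,0,0,1]]}}

```text
time_s: 13.7
tcp_pos: [0.6395, -0.1211, 0.0789]
tcp_rot: [0.0, 0.709, 0.705, 0.0]
ft_force: [-3.0, 1.1, 3.1]
grip_width: 0.0213
```

Contact on the floor at the expected height. Release and retreat.

Call:
{"method": "play_rows", "body": {"rows": [[0,0,0,0,0,0,0.6],[0,0,0,0,0,0,0],[0,0,0,0,0,0,0],[0,0,0,0,0,0,0],[0,0,0.02,0,0,0,0],[0,0,0.05,0,0,0,0],[0,0,0.05,0,0,0,0],[0,0,0.05,0,0,0,0],[-0.06,0,0.03,0,0,0,0],[-0.06,0,0,0,0,0,0],[-0.06,0,0,0,0,0,0],[0,0,0,0,0,0,0]]}}

```text
time_s: 15.2
tcp_pos: [0.4598, -0.1203, 0.2761]
tcp_rot: [0.001, 0.71, 0.705, 0.0]
ft_force: [1.3, -0.1, 0.2]
grip_width: 0.0856
```

```bash
python3 - <<'E'
from h import *
from plant import robot
o=robot.get_obs();print(o["tcp_pos"],o["ft_force"])
for n in("wrist","scene"):
    p,W,ok=snap(n,"5"+n);hsv=cv2.cvtColor(p,cv2.COLOR_BGR2HSV).astype(int)
    H,S=hsv[...,0],hsv[...,1];z=W[...,2];X=W[...,0];Y=W[...,1]
    m=ok&(H>15)&(H<35)&(S>110)&(z>.064)&(z<.082)&(abs(X-.64)<.06)&(abs(Y+.121)<.09)
    print(n,rect(W[m]),m.sum(),np.percentile(W[m][:,2],[5,50,95]))
    A=W[m];c=np.linalg.lstsq(np.c_[A[:,:2]-[.64,-.121],np.ones(len(A))],A[:,2],rcond=None)[0];print("tilt deg",np.degrees(c[:2]),c[2])
a=cv2.imread("pics/5wrist.png");s=cv2.imread("pics/5scene.png")[130:280,260:460]
cv2.imwrite("pics/5.png",np.hstack([cv2.resize(a,(400,300)),cv2.resize(s,(400,300))]))
E
```

```text
[ 0.45976888 -0.12026584  0.27611179] [ 1.31224153 -0.06885628  0.1519831 ]
wrist (array([ 639.8, -120.9]), array([129.9,  66.5]), 89.4) 3307 [0.07077723 0.07295778 0.0743006 ]
tilt deg [ 0.8503988  -0.04984476] 0.0729287226904159
scene (array([ 641.5, -122.1]), array([130.1,  68.5]), 89.2) 841 [0.06968369 0.07408686 0.07648099]
tilt deg [1.35956751 0.2253879 ] 0.07396512505822146
```

View pics/5.png

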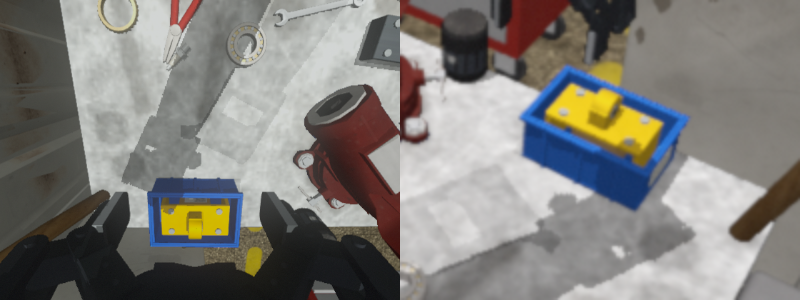

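The bracket stands in the bin with its bridge top at 73 mm (5 + 68, as it must be), level and centred, and the gripper is clear. Handing in.

```bash
python3 -c "
from plant import robot
print(robot.sign_off())"
```

```text
the job is handed in; nothing more can be done
None
```

The kit is packed: the carton went into the bin first, then the yellow bracket astride it, and I handed the job in after about 15 s of the 66 s allowed.

- **Carton:** before the bracket went on, it stood upright and square at the bin's centre. Its top measured 56.7 mm, against 57 mm expected.
- **Bracket:** its bridge top measured 72.9 mm with the wrist camera and 74.0 mm with the scene camera, against 73 mm expected. It lies within about 2 mm of the bin's centre and square to it.
- **Contact:** both parts touched the floor softly, with readings of about 6 N or less, and the gripper ended clear of everything.
- **Low black bracket:** I did not touch it.

**Disagreements:** the cameras differed by up to about 5 mm in position, more than their stated calibration, so I relied on the wrist camera. The bracket's final tilt read 0.9° with the wrist camera and 1.4° with the scene camera. The scene camera had read 2.0° while the bracket hung level by the wrist camera, so I took this as measurement error.

**Not checked:** I did not look at the carton again under the bracket, because the bridge hides it. The seating height is the evidence that it was not disturbed.

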